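# Build the sieve stack on the shaker

### The job

Build the test-sieve stack on the small shaker for a particle sizing run, straight on its platform and one piece at a time from the bottom up: the receiving pan in the platform's ring, then the fine, the medium and the coarse sieve, then the lid. Each piece must sit level and fully home in the one below; set the pieces down rather than drop them, and leave the beaker, bottle, petri dish and tape roll where they are.

Things in the scene. Friction and masses are not known exactly. Their poses are not given: they have to be found in the camera images.
- seat (a point): Compact sieve shaker (fixed white housing 140 x 150 mm, 42 mm high, dial and display in front). On its top a round metal platform, 90 mm wide, 53 mm above the bench, carries a steel locating ring: 68 mm outside, 56 mm inside, rim 60 mm above the bench. This point: middle of the ring at rim height, z up. A seated pan rests its shoulder on this rim: its origin is then 6 mm below this point.
- pan: Receiving pan: smooth closed bright steel floor. Steel frame 28 mm high: bottom 6 mm a skirt 52 mm wide (47 at its foot), then a shoulder and a plain wall, 60 mm outside, 56 inside, up to the rim. Origin: centre of its underside (foot of the skirt), z up; round, yaw does not matter; 56 to 98 g.
- fine_sieve: Fine test sieve: wire cloth so close (1.5 mm pitch) that it looks an even grey, 8 mm above the underside. Frame, skirt, sizes and origin as the pan's. Nested, its shoulder lies on the rim of the piece below: its origin 22 mm above that piece's origin.
- medium_sieve: Medium test sieve: plainly visible grid of 5.4 mm pitch (4 mm openings, about nine across), 8 mm above the underside. Frame, skirt, sizes and origin as the pan's. Nested, its shoulder lies on the rim of the piece below: its origin 22 mm above that piece's origin.
- coarse_sieve: Coarse test sieve: thick wires of 11 mm pitch (9 mm openings, about five across), bench showing through; grid 8 mm above the underside. Frame, skirt, sizes and origin as the pan's. Nested, its shoulder lies on the rim of the piece below: its origin 22 mm above that piece's origin.
- lid: Lid: flat steel disc 60 mm across, from 6 to 10 mm above its underside, with a tapered plug 52 mm wide below it and a black knob on top, 18 mm across, from 10 to 33 mm above the underside. Nested, the disc lies on the rim of the sieve below: its origin 22 mm above that sieve's. Origin: centre of the plug's underside, z up; yaw does not matter; 48 to 84 g.
- beaker: Empty glass beaker, 65 mm across, 85 mm high; a bystander, loose. Origin: centre of its underside.
- bottle: Square white reagent bottle with an orange cap, 46 x 46 x 92 mm; a bystander, loose. Origin: centre of its underside.
- petri_dish: Closed petri dish, 62 mm across, 15 mm high, pale filling; a bystander, loose. Origin: centre of its underside.
- tape_roll: Yellow roll of label tape lying flat, 68 mm across, 19 mm high; a bystander, loose. Origin: centre of its underside. (The tall analyser, fixed, stands behind the shaker: its front is at x = 0.55, its sides at y = -0.37 and 0.06; carry things round in front of it.)
There are look-alikes about, which are no part of the job. What is shaped like the medium_sieve but blue is not meant. Leave any purple look-alike of the coarse_sieve alone.

How it is judged:
By the outcome, as a careful person would: the job done as asked, in the order asked, and still so for the second after the job is handed in, with the robot touching nothing.
It also fails if it takes over 131 s, if anything falls off the work surface, if the arm or the gripper's body presses on something with over 40 N, if the wrist force passes 120 N, or if a joint passes its speed limit or range.

### The arm

A 7-joint arm with a two-finger parallel gripper is mounted at the origin on a cart in front of the work surface, level with it; the furniture and walls round the work are solid. World frame = base frame: x ahead of the robot, y to its left, z up, the work surface at z = 0. Lengths are in m, angles in rad, forces in N, time in s.
With the tool pointing down it reaches from about 0.425 to 0.95 m from the base axis. Payload 4.7 kg.
Tool frame: the origin (TCP) lies on the centre line of the jaws, within the pads' length; the fingertips stand robot.nose_length ahead of it and the grasp point (between the pads) lies 8 mm behind it (robot.nose_length is the distance from the TCP to the fingertips, in m); z points along the fingers, x is the direction in which the jaws open and shut, and the axes are right-handed (so a half turn about z gives the same grasp; the last joint's range is limited). The gripper opens to 85 mm and grips with 20 to 120 N. Pads are 22 mm wide; open, the fingers measure 114 mm over their backs; the gripper's body (76 mm by 85 mm) begins 54 mm behind the grasp point. The pads swing forward as they close: fully open they stand 13 mm farther back than shut.
Start: joints at [1.285, 0.469, -0.049, 1.532, 0.024, 1.141, -0.082], TCP at [0.171, -0.653, 0.242] pointing down, gripper open.
Joint ranges: [-2.59, 2.59], [-0.33, 1.99], [-1.39, 1.29], [0.1, 2.45], [-1.04, 4.18], [0.21, 1.99], [-2.66, 2.66]. Speed limits (rad/s): [2.57, 2.57, 3.14, 3.14, 3.14, 3.14, 3.14].

### API

Orientations are given as [roll, pitch, yaw] about the fixed x, y, z axes, in that order (R = Rz(yaw) Ry(pitch) Rx(roll)).
In Python, from plant import robot gives the robot as it stands. Calls block until the motion is done:
- robot.goto(position, orientation): joint-space move of the TCP to a pose.
- robot.move_straight(position, vel=0.15, attitude=None, contact_N=None): straight line of the TCP; attitude=None keeps the orientation; vel is the mean speed in m/s. With contact_N (N) it stops when the force on the tool has changed by that much, and returns True; else False.
- robot.move_joints(angles): joint-space move.
- robot.grip(opening, strength=None): opening from 0.0 (shut) to 1.0 (fully open); strength is the grip in N (None keeps the last); returns when the fingers have stopped.
- robot.sleep(seconds).
- robot.inverse_kinematics(position, orientation): joint angles nearest the present ones, or None.
- robot.sense(): the state.
- robot.grab_frame(name): name is "side" or "top"; returns a dict with "image" (480x640x3 uint8, red, green, blue), "range_z" (480x640 float32, m along the optical axis (not along the pixel's ray), 0 where there is no reading), "fx", "fy", "cx", "cy" (pixels), "R" (3x3) and "t" (3): a world point X has camera coordinates R X + t. Camera axes: x right, y down, z forward; pixel columns grow to the right and rows downward; lengths in m; the calibration is good to about 2 mm. A picture is of the moment at which its call begins.
A pose or a line that the arm cannot do raises robot.IKError and nothing moves.
- robot.close_job(): hands the job in, once; it reports no verdict.
The state is a dict: "t": time; "joint_pos": joint angles; "joint_velocities": joint speeds; "effort": joint torques, N m; "tcp_pos": TCP position; "tcp_rot": TCP orientation; "wrist_force": force on the tool from outside, world axes, zero at the start; "torque": the same for the moment, N m; "opening": opening from 0.0 (shut) to 1.0 (fully open).
Only numpy, scipy, OpenCV 4.12 (cv2) and the standard library are available. Lean on these libraries where they do the work, as an engineer would, in place of code of your own. Each camera call takes 0.05 s, during which the arm holds its last target.

## Working session

There is one attempt and no reset: what is moved stays moved. The work goes in short steps, each a Python script; the robot and the scene stay as the last script left them, time stands still between calls to the robot, and variables do not carry over. Pictures are saved under pics/ and viewed, and the job is handed in when it is done.

```bash
ls; mkdir -p pics; python3 - <<'E'
from plant import robot
import cv2,numpy as np
for n in("top","side"):
    f=robot.grab_frame(n)
    cv2.imwrite(f"pics/{n}0.png",f["image"][:,:,::-1])
    np.savez(f"pics/{n}0.npz",**f)
    print(n,f["fx"],f["fy"],f["cx"],f["cy"],f["R"],f["t"])
s=robot.sense();print(s["t"],s["tcp_pos"],s["tcp_rot"],s["opening"],robot.nose_length)
E
```

```text
pics
top 472.7483779783792 472.7483779783792 320.87457513867395 242.14998090568045 [[-0.09931886 -0.99504439  0.00473583]
 [-0.97220662  0.09602308 -0.21352718]
 [ 0.21201427 -0.02581148 -0.97692564]] [0.02418363 0.53531865 1.17513792]
side 451.3557251544419 451.3557251544419 319.36508157327887 242.86428517076598 [[ 0.93874061 -0.34420495  0.01700051]
 [-0.22151804 -0.64045946 -0.73535123]
 [ 0.26399967  0.68653815 -0.67747291]] [-0.52575393  0.1417383   1.38468979]
0.1 [ 0.17132652 -0.65237239  0.24136677] [ 3.14153771e+00  1.77107226e-03 -1.31395352e+00] 1.0016610502252832 0.011
```

View pics/top0.png

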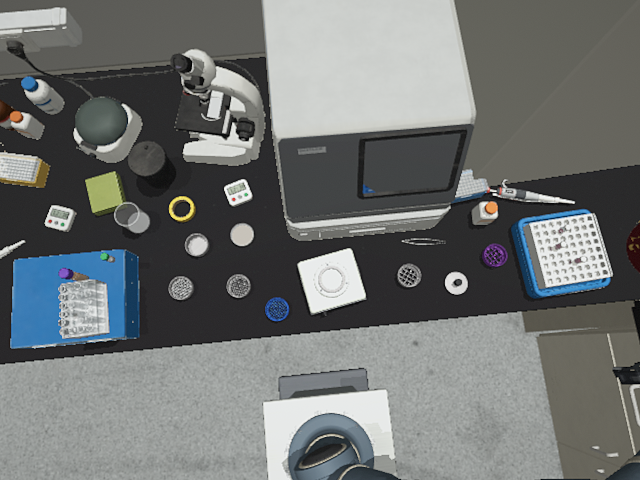

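View pics/side0.png

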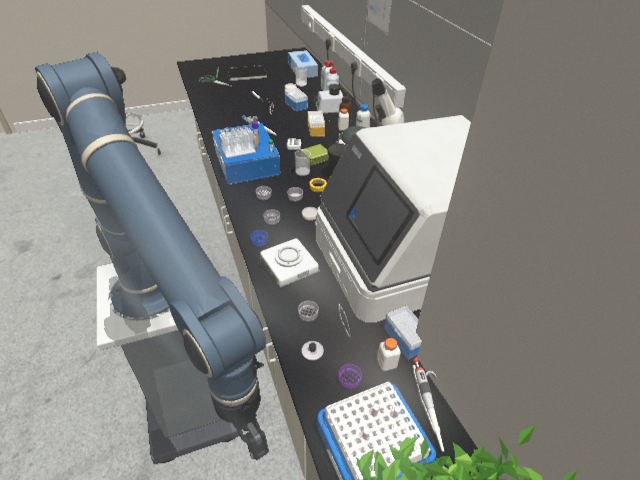

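```bash
python3 - <<'E'
import cv2,numpy as np
im=cv2.imread("pics/top0.png")
a=cv2.resize(im[210:330,150:300],None,fx=5,fy=5,interpolation=cv2.INTER_CUBIC)[:600]
cv2.imwrite("pics/c1.png",a)
b=cv2.resize(im[235:325,290:480],None,fx=4.2,fy=4.2,interpolation=cv2.INTER_CUBIC)
cv2.imwrite("pics/c2.png",b)
im=cv2.imread("pics/side0.png")
cv2.imwrite("pics/c3.png",cv2.resize(im[170:260,230:350],None,fx=6,fy=6,interpolation=cv2.INTER_CUBIC))
E
```

```text
(no output)
```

View pics/c1.png

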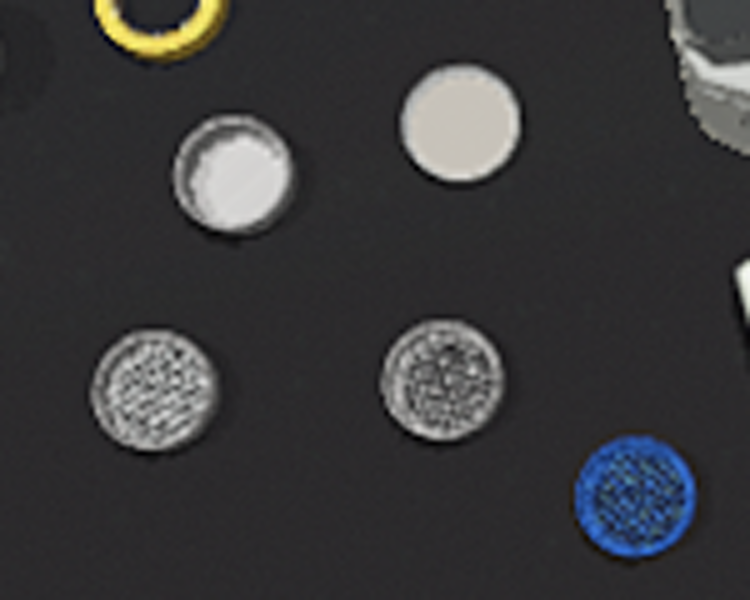

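View pics/c2.png

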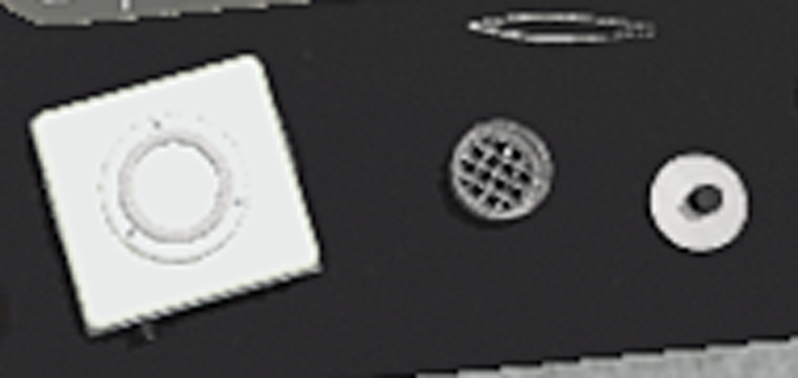

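View pics/c3.png

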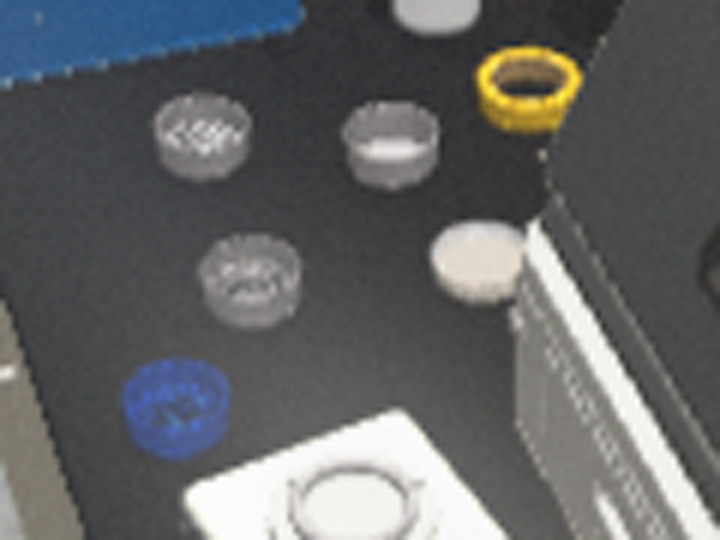

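```bash
cat > h.py <<'E'
import numpy as np,cv2
from scipy.optimize import least_squares
def world(f):
    d=f["range_z"].astype(float);v,u=np.mgrid[:480,:640]
    c=np.stack([(u-f["cx"])/f["fx"]*d,(v-f["cy"])/f["fy"]*d,d],-1)
    return (c-f["t"])@f["R"]      # R^T (c-t)
def proj(f,X):
    c=f["R"]@np.asarray(X)+f["t"];return f["fx"]*c[0]/c[2]+f["cx"],f["fy"]*c[1]/c[2]+f["cy"]
def atz(f,u,v,z):
    r=np.array([(u-f["cx"])/f["fx"],(v-f["cy"])/f["fy"],1])@f["R"];o=-f["R"].T@f["t"]
    return o+r*(z-o[2])/r[2]
def ld(n): return dict(np.load(n))
E
python3 - <<'E'
from h import *
T=ld("pics/top0.npz");S=ld("pics/side0.npz")
px=dict(pan=(197,244,.028),A=(180,288,.028),B=(238,286,.028),coarse=(409,275,.028),lid=(456,282,.01),seat=(332,281,.06),petri=(241,234,.015),blue=(277,309,.028))
for n,(u,v,z) in px.items():
    p=atz(T,u,v,z);w=[]
    out=[n,p.round(3)]
    for f in(T,S):
        W=world(f);d=np.hypot(W[...,0]-p[0],W[...,1]-p[1])
        if n=="seat": m=(d<.045)&(W[...,2]>.0565)&(W[...,2]<.066)
        elif n=="lid": m=(d<.045)&(W[...,2]>.005)&(W[...,2]<.015)
        else: m=(d<.045)&(W[...,2]>(.006 if n=="petri" else .024))&(W[...,2]<.034)
        q=W[m]
        out+=[len(q)]
        if len(q)>10:
            c=cv2.minEnclosingCircle(q[:,:2].astype(np.float32)); out+=[np.round(c[0],4),round(c[1],4),np.median(q[:,2]).round(4)]
    print(*out)
g=cv2.cvtColor(cv2.imread("pics/top0.png"),6)
for n in("A","B","blue","coarse"):
    u,v,_=px[n];q=g[v-6:v+7,u-6:u+7];print(n,q.mean(),q.std())
E
```

```text
pan [0.569 0.3   0.028] 57 [0.5672 0.3043] 0.0309 0.0262 25 [0.5698 0.298 ] 0.0308 0.0272
A [0.456 0.349 0.028] 52 [0.4565 0.3502] 0.0304 0.027 23 [0.4564 0.3465] 0.0329 0.0268
B [0.446 0.198 0.028] 55 [0.4468 0.1993] 0.03 0.0268 36 [0.4481 0.193 ] 0.0346 0.0266
coarse [ 0.431 -0.252  0.028] 48 [ 0.4299 -0.2506] 0.0298 0.0268 58 [ 0.4289 -0.2525] 0.0324 0.0262
lid [ 0.402 -0.378  0.01 ] 322 [ 0.4045 -0.3753] 0.0349 0.009 271 [ 0.4027 -0.3846] 0.0367 0.0093
seat [ 0.431 -0.047  0.06 ] 167 [ 0.4358 -0.0445] 0.0404 0.0591 106 [ 0.435  -0.0489] 0.0394 0.0588
petri [0.588 0.183 0.015] 419 [0.5875 0.1826] 0.0323 0.0138 158 [0.5826 0.1823] 0.0387 0.0141
blue [0.376 0.101 0.028] 58 [0.376  0.1035] 0.0301 0.0272 36 [0.3765 0.1001] 0.0317 0.0262
A 143.20118343195267 31.2314474882122
B 104.44378698224853 27.04277960665345
blue 69.18343195266272 17.677805696895863
coarse 92.17159763313609 50.12788519156707
```

```bash
python3 - <<'E'
from plant import robot
from h import *
for n in("top","side"):
    F=[robot.grab_frame(n) for _ in range(6)]
    f=F[0];f["image"]=np.mean([x["image"] for x in F],0)
    d=np.array([x["range_z"] for x in F]);f["range_z"]=np.median(d,0)
    np.savez(f"pics/{n}A.npz",**f)
    g=f["image"][:,:,::-1]
    def crop(a,b,c,d,k,lo,hi): return cv2.resize(np.clip((g[a:b,c:d]-lo)*255/(hi-lo),0,255).astype(np.uint8),None,fx=k,fy=k,interpolation=cv2.INTER_CUBIC)
    if n=="top":
        t=np.hstack([crop(v-17,v+17,u-17,u+17,7.5,20,230) for u,v in((180,288),(238,286),(277,309))])
        cv2.imwrite("pics/d1.png",t)
        cv2.imwrite("pics/d2.png",crop(245,317,294,370,7.5,190,255))
    else:
        cv2.imwrite("pics/d3.png",np.hstack([crop(v-16,v+16,u-16,u+16,8,20,200) for u,v in((264,193),(272,216),(259,238))]))
        cv2.imwrite("pics/d4.png",crop(235,290,255,323,8,150,255))
E
```

```text
(no output)
```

View pics/d1.png

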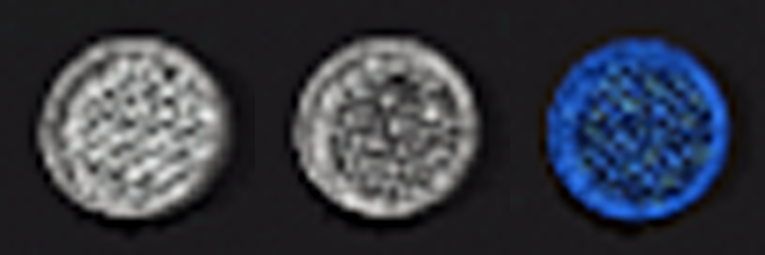

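View pics/d2.png

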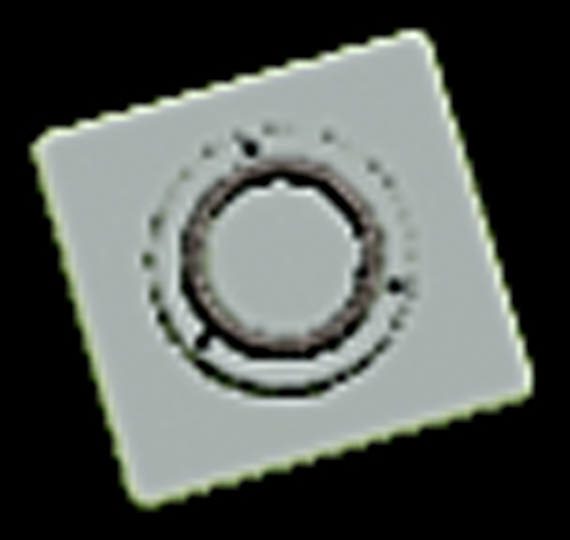

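View pics/d3.png

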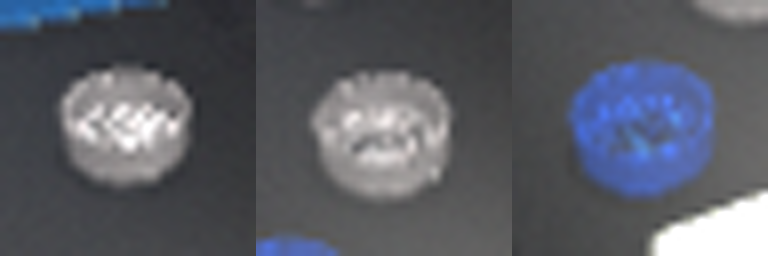

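View pics/d4.png

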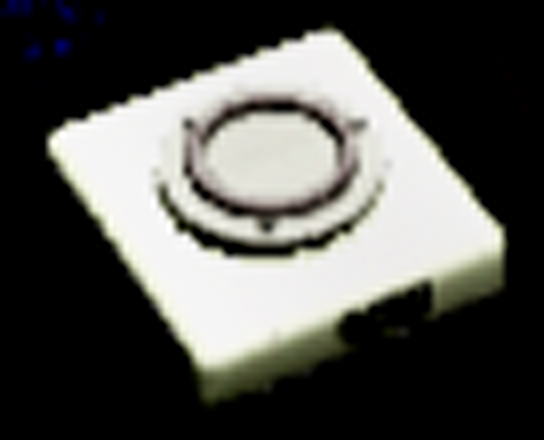

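```bash
cat > fit.py <<'E'
from h import *
from scipy.optimize import minimize
a=np.linspace(0,2*np.pi,72,endpoint=False)
def outline(f,c,prof):
    P=[proj(f,(c[0]+r*np.cos(t),c[1]+r*np.sin(t),z)) for r,z in prof for t in a]
    return cv2.convexHull(np.float32(P))
def cen(f,c,prof):
    h=outline(f,c,prof);m=cv2.moments(h);return np.array([m["m10"]/m["m00"],m["m01"]/m["m00"]]),m["m00"]
def fit(f,p,prof,maskfn):
    """centroid match of the filled silhouette"""
    u,v=map(int,np.round(proj(f,(p[0],p[1],prof[0][1]))));k=24
    g=f["image"].astype(np.float32)[v-k:v+k,u-k:u+k];K=8
    m=maskfn(cv2.resize(g,None,fx=K,fy=K,interpolation=cv2.INTER_LINEAR)).astype(np.uint8)
    cs,_=cv2.findContours(m,cv2.RETR_EXTERNAL,cv2.CHAIN_APPROX_NONE)
    cs=[c for c in cs if cv2.contourArea(c)>3000]
    c=min(cs,key=lambda c:abs(cv2.pointPolygonTest(c,(k*K,k*K),True)) if cv2.pointPolygonTest(c,(k*K,k*K),False)<0 else -1e3)
    c=cv2.convexHull(c);mo=cv2.moments(c)
    o=np.array([mo["m10"]/mo["m00"],mo["m01"]/mo["m00"]]);o=(o+.5)/K-.5+[u-k,v-k]
    q=np.array(p[:2],float)
    for _ in range(5):
        c0,A=cen(f,q,prof);J=np.array([(cen(f,q+d,prof)[0]-c0)/1e-3 for d in np.eye(2)*1e-3]).T
        q=q+np.linalg.solve(J,o-c0)
    return q,mo["m00"]/K**2/A
PC=[(.03,.028),(.03,.006),(.0235,0)]
LID=[(.03,.010),(.03,.006)]
RING=[(.034,.060),(.034,.053)]
PLAT=[(.045,.053),(.045,.042)]
PETRI=[(.031,.015),(.031,0)]
E
python3 - <<'E'
from fit import *
T=ld("pics/topA.npz");S=ld("pics/sideA.npz")
br=lambda t:(lambda g:g.max(-1)>t)
dk=lambda t:(lambda g:g.min(-1)<t)
items=dict(pan=((.568,.301),PC),A=((.456,.349),PC),B=((.447,.198),PC),coarse=((.430,-.252),PC),lid=((.402,-.378),LID),petri=((.588,.183),PETRI),blue=((.376,.102),PC))
for n,(p,pr) in items.items():
    for f,t in((T,85),(S,95)):
        try: q,r=fit(f,p,pr,br(t));print(n,q.round(4),round(r,2))
        except Exception as e: print(n,"fail",e)
for f,ts in((T,(205,215,222)),(S,(190,205,220))):
    for t in ts:
        try: q,r=fit(f,(.431,-.047),RING,dk(t));print("ring",t,q.round(4),round(r,2))
        except Exception as e: print("fail",e)
E
```

```text
pan [0.5713 0.3046] 0.98
pan [0.57   0.3014] 0.98
A [0.4584 0.3513] 0.99
A [0.4577 0.3483] 0.98
B [0.4487 0.1994] 1.02
B [0.4479 0.1963] 1.04
coarse [ 0.4319 -0.2536] 1.01
coarse [ 0.4319 -0.2524] 1.05
lid [ 0.4003 -0.3778] 1.08
lid [ 0.4    -0.3795] 1.07
petri [0.5893 0.1822] 1.03
petri [0.5996 0.1335] 3.0
blue [0.3776 0.1027] 1.06
blue [0.378  0.1008] 1.1
ring 205 [ 0.4169 -0.0369] 0.37
ring 215 [ 0.4283 -0.044 ] 1.27
ring 222 [ 0.4283 -0.0441] 1.47
ring 190 [0.4484 0.016 ] 4.22
ring 205 [ 0.4361 -0.0511] 1.01
ring 220 [ 0.4321 -0.0607] 1.56
```

```bash
python3 - <<'E'
from fit import *
T=ld("pics/topA.npz");S=ld("pics/sideA.npz")
def ov(f,c,box,lo,fn):
    x0,y0,w,h=box;K=9
    g=np.clip((f["image"][y0:y0+h,x0:x0+w,::-1]-lo)*255/(255-lo),0,255).astype(np.uint8)
    g=cv2.resize(g,None,fx=K,fy=K,interpolation=cv2.INTER_CUBIC)
    for r,z,col in((.034,.06,(0,0,255)),(.028,.06,(0,160,0)),(.045,.053,(255,0,0))):
        P=np.array([proj(f,(c[0]+r*np.cos(t),c[1]+r*np.sin(t),z)) for t in a])
        P=((P-[x0,y0]+.5)*K).astype(np.int32);cv2.polylines(g,[P],True,col,1)
    cv2.imwrite(fn,g)
ov(T,(.431,-.0455),(305,250,54,60),190,"pics/e1.png")
ov(S,(.434,-.049),(268,238,44,36),150,"pics/e2.png")
E
```

```text
(no output)
```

View pics/e1.png

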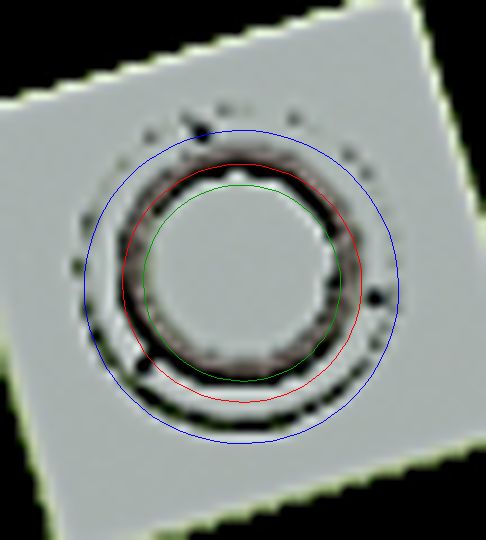

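View pics/e2.png

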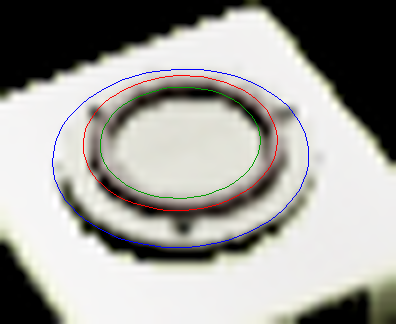

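```bash
cat > ov.py <<'E'
from fit import *
T=ld("pics/topA.npz");S=ld("pics/sideA.npz")
def ov(f,c,box,lo):
    x0,y0,w,h=box;K=8
    g=np.clip((f["image"][y0:y0+h,x0:x0+w,::-1]-lo)*255/(255-lo),0,255).astype(np.uint8)
    g=cv2.resize(g,None,fx=K,fy=K,interpolation=cv2.INTER_CUBIC)
    for r,z,col in((.034,.06,(0,0,255)),(.028,.06,(0,160,0)),(.045,.053,(255,0,0))):
        P=np.array([proj(f,(c[0]+r*np.cos(t),c[1]+r*np.sin(t),z)) for t in a])
        P=((P-[x0,y0]+.5)*K).astype(np.int32);cv2.polylines(g,[P],True,col,1)
    return g
import sys
v=list(map(float,sys.argv[1:5]))
A=ov(T,v[:2],(310,252,44,48),190);B=ov(S,v[2:],(268,234,44,48),150)
cv2.imwrite(sys.argv[5],np.hstack([A,B]))
E
python3 ov.py .4355 -.0455 .4345 -.051 pics/f1.png
```

```text
(no output)
```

View pics/f1.png

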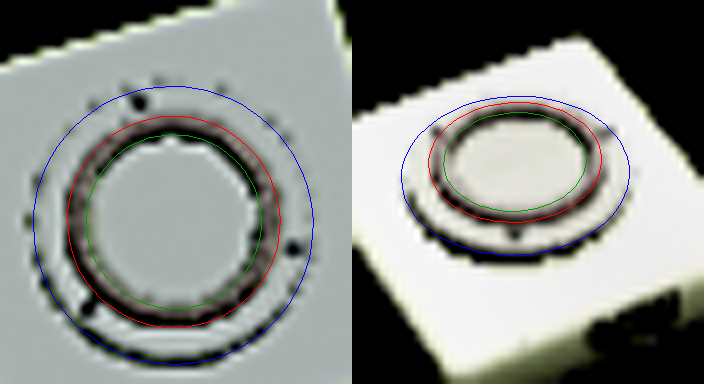

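```bash
python3 - <<'E'
from fit import *
for n in("top","side"):
    f=ld(f"pics/{n}A.npz")
    # rectify z=.042 plane to 4px/mm grid... x .33-.55,y -.17-.07
    def warp(z,x0,x1,y0,y1,s=2000):
        xs=np.arange(x0,x1,1/s);ys=np.arange(y0,y1,1/s);X,Y=np.meshgrid(xs,ys,indexing="ij")
        c=np.stack([X,Y,np.full_like(X,z)],-1)@f["R"].T+f["t"]
        return cv2.remap(f["image"].astype(np.float32),(f["fx"]*c[...,0]/c[...,2]+f["cx"]).astype(np.float32),(f["fy"]*c[...,1]/c[...,2]+f["cy"]).astype(np.float32),1)
    W=warp(.042,.33,.55,-.17,.07)
    m=(W.min(-1)>(150 if n=="top" else 175)).astype(np.uint8)
    cs,_=cv2.findContours(m,0,1);c=max(cs,key=cv2.contourArea)
    (b,a_),wh,ang=cv2.minAreaRect(c);print(n,"housing",.33+a_/2000,-.17+b/2000,np.array(wh)/2,ang)
    R=warp(.06,.37,.50,-.115,.015)
    v=R.min(-1);bg=np.median(v)
    # annulus score
    x=np.arange(.37,.50,1/2000)[:v.shape[0]];y=np.arange(-.115,.015,1/2000)[:v.shape[1]]
    ker=np.zeros((181,181),np.float32);i,j=np.mgrid[-90:91,-90:91]/2.;r=np.hypot(i,j)
    ker[(r>28)&(r<34)]=1;ker/=ker.sum();k2=((r>34.5)&(r<38)).astype(np.float32);k2/=k2.sum();k3=(r<26).astype(np.float32);k3/=k3.sum()
    d=np.clip(bg-v,0,40).astype(np.float32)
    s=cv2.filter2D(d,-1,ker)-.5*cv2.filter2D(d,-1,k2)-.5*cv2.filter2D(d,-1,k3)
    I=np.unravel_index(s[50:-50,50:-50].argmax(),s[50:-50,50:-50].shape);print(" ring",x[I[0]+50],y[I[1]+50],s.max())
    g=np.clip((R-(190 if n=="top" else 150))*3.5,0,255).astype(np.uint8)[:,:,::-1].copy()
    cv2.circle(g,(I[1]+50,I[0]+50),68,(0,0,255),1);cv2.circle(g,(I[1]+50,I[0]+50),56,(0,255,0),1)
    cv2.imwrite(f"pics/r_{n}.png",g)
    D=world(f);q=D[(abs(D[...,0]-.434)<.06)&(abs(D[...,1]+.048)<.06)&(D[...,2]>.0572)&(D[...,2]<.066)]
    print(" depth pts",len(q),q.mean(0),np.ptp(q,0))
a=cv2.imread("pics/r_top.png");b=cv2.imread("pics/r_side.png");cv2.imwrite("pics/r2.png",np.hstack([a,b]))
E
```

```text
top housing 0.4357018966674805 -0.04596046447753907 [140.41595459 149.53918457] 79.72463989257812
 ring 0.43450000000000005 -0.04449999999999994 25.191557
 depth pts 174 [ 0.43589241 -0.04546271  0.05907882] [0.06757528 0.06739392 0.00441094]
side housing 0.4361364669799805 -0.058684822082519544 [138.08058167 161.08035278] 79.7198715209961
 ring 0.43450000000000005 -0.05549999999999995 26.369465
 depth pts 94 [ 0.43664754 -0.04921437  0.05912395] [0.06659456 0.06737332 0.00465037]
```

View pics/r2.png

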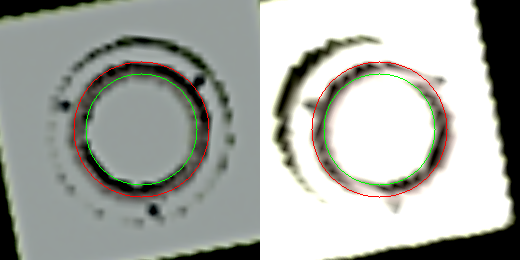

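```bash
cat >> h.py <<'E'
P=dict(pan=(.5707,.303),fine=(.458,.3498),medium=(.4483,.1978),coarse=(.4315,-.252),lid=(.400,-.3787),seat=(.436,-.0474))
D=[np.pi,0,-np.pi/2]
E
python3 - <<'E'
from plant import robot
from h import *
for n,(x,y) in P.items():
    for z in((.02,.12,.25) if n!="seat" else (.07,.16,.25)):
        for yaw in (-np.pi/2,np.pi/2,-1,0):
            q=robot.inverse_kinematics([x,y,z],[np.pi,0,yaw]);print(n,z,round(yaw,2),None if q is None else np.round(q,2).tolist()) if yaw==-np.pi/2 or q is None else 0
s=robot.sense();print(s["t"],s["wrist_force"])
E
```

```text
pan 0.02 -1.57 [-0.15, 0.75, -0.58, 1.75, 0.55, 0.81, -2.57]
pan 0.12 -1.57 [0.01, 0.7, -0.84, 1.69, 0.59, 1.03, -2.6]
pan 0.25 -1.57 [0.15, 0.66, -1.11, 1.56, 0.6, 1.31, -2.61]
fine 0.02 -1.57 [-0.45, 0.62, -0.36, 1.93, 0.35, 0.65, -2.6]
fine 0.12 -1.57 [-0.83, 0.44, 0.14, 1.9, -0.08, 0.8, -2.22]
fine 0.25 -1.57 [-0.84, 0.3, 0.14, 1.77, -0.05, 1.07, -2.25]
medium 0.02 -1.57 [-0.02, 0.58, -0.6, 2.12, 0.57, 0.61, -2.6]
medium 0.12 -1.57 [0.28, 0.52, -1.0, 2.05, 0.57, 0.88, -2.61]
medium 0.25 -1.57 [0.53, 0.45, -1.31, 1.9, 0.47, 1.16, -2.53]
coarse 0.02 -1.57 [0.58, 0.51, -0.17, 2.11, 0.17, 0.52, -1.28]
coarse 0.12 -1.57 [0.63, 0.35, -0.23, 2.05, 0.12, 0.75, -1.24]
coarse 0.25 -1.57 [0.67, 0.19, -0.26, 1.92, 0.06, 1.04, -1.18]
lid 0.02 -1.57 [0.75, 0.56, -0.09, 2.0, 0.08, 0.58, -0.97]
lid 0.12 -1.57 [0.77, 0.41, -0.11, 1.95, 0.06, 0.79, -0.95]
lid 0.25 -1.57 [0.78, 0.26, -0.13, 1.82, 0.04, 1.06, -0.93]
seat 0.07 -1.57 [0.39, 0.38, -0.45, 2.21, 0.29, 0.6, -1.84]
seat 0.16 -1.57 [0.51, 0.23, -0.56, 2.13, 0.17, 0.82, -1.73]
seat 0.25 -1.57 [0.59, 0.11, -0.62, 2.03, 0.08, 1.02, -1.63]
0.7 [-0.23581156  0.55813523 -0.31466606]
```

```bash
cat >> h.py <<'E'
U=[np.pi,0,np.pi/2]
E
python3 - <<'E'
from plant import robot
from h import *
for n,(x,y) in P.items():
    for z in (.02,.08,.25):
        q=robot.inverse_kinematics([x,y,z],U);print(n,z,None if q is None else np.round(q,2).tolist())
robot.goto([.42,-.25,.30],U)
robot.goto([.45,.15,.25],U)
robot.goto([P["pan"][0],P["pan"][1],.10],U)
s=robot.sense();print(s["t"],s["tcp_pos"],s["tcp_rot"],s["joint_pos"].round(2) if hasattr(s["joint_pos"],"round") else s["joint_pos"])
robot.grip(.8)
print(robot.sense()["opening"])
f=robot.grab_frame("side");cv2.imwrite("pics/g1.png",f["image"][:,:,::-1])
u,v=map(int,proj(f,(.57,.3,.05)));cv2.imwrite("pics/g1c.png",cv2.resize(f["image"][max(v-60,0):v+40,u-60:u+60,::-1],None,fx=6,fy=6,interpolation=2))
f=robot.grab_frame("top");cv2.imwrite("pics/g2.png",f["image"][:,:,::-1])
print(robot.sense()["t"])
E
```

```text
pan 0.02 [0.05, 0.89, -0.92, 1.73, 0.85, 0.97, 0.36]
pan 0.08 [0.1, 0.83, -1.01, 1.71, 0.8, 1.07, 0.39]
pan 0.25 [0.11, 0.62, -1.02, 1.56, 0.54, 1.27, 0.58]
fine 0.02 [0.06, 0.98, -1.19, 1.9, 1.06, 1.08, -0.02]
fine 0.08 [0.07, 0.85, -1.18, 1.87, 0.9, 1.08, 0.09]
fine 0.25 [0.14, 0.61, -1.26, 1.72, 0.61, 1.27, 0.31]
medium 0.02 [0.16, 0.67, -0.85, 2.11, 0.78, 0.72, 0.35]
medium 0.08 [0.31, 0.64, -1.07, 2.07, 0.75, 0.88, 0.37]
medium 0.25 [0.51, 0.43, -1.29, 1.9, 0.45, 1.15, 0.63]
coarse 0.02 [0.93, 0.59, -0.62, 2.09, 0.58, 0.63, 1.48]
coarse 0.08 [1.01, 0.5, -0.71, 2.06, 0.48, 0.75, 1.56]
coarse 0.25 [1.1, 0.26, -0.78, 1.9, 0.21, 1.07, 1.82]
lid 0.02 [1.16, 0.65, -0.63, 1.98, 0.59, 0.7, 1.73]
lid 0.08 [1.2, 0.57, -0.69, 1.95, 0.5, 0.8, 1.81]
lid 0.25 [1.27, 0.35, -0.74, 1.79, 0.26, 1.1, 2.01]
seat 0.02 [0.52, 0.52, -0.62, 2.23, 0.59, 0.55, 1.02]
seat 0.08 [0.79, 0.5, -0.95, 2.19, 0.62, 0.75, 0.99]
seat 0.25 [0.89, 0.16, -0.95, 2.01, 0.16, 1.04, 1.43]
4.9083 [0.57128574 0.30202929 0.10076661] [3.14068447e+00 3.11547562e-04 1.56941988e+00] [ 0.05  0.76 -0.92  1.7   0.69  1.04  0.47]
0.7989333729649182
5.325
```

View pics/g1c.png

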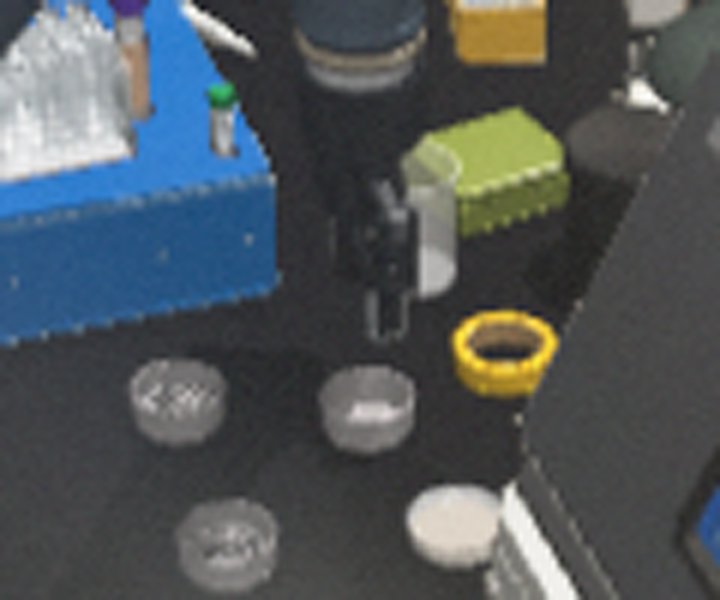

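View pics/g2.png

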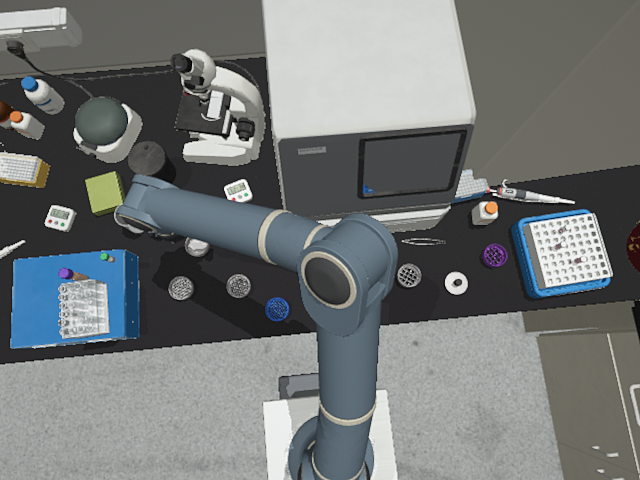

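```bash
python3 - <<'E'
from plant import robot
from h import *
x,y=P["pan"]
print(robot.move_straight([x,y,.035],vel=.15))
r=robot.move_straight([x,y,.004],vel=.02,contact_N=3)
s=robot.sense();print(r,s["t"],s["tcp_pos"],s["wrist_force"],s["opening"])
f=robot.grab_frame("side");u,v=map(int,proj(f,(.57,.3,.05)));cv2.imwrite("pics/g3c.png",cv2.resize(f["image"][max(v-40,0):v+40,u-50:u+50,::-1],None,fx=7,fy=7,interpolation=2))
E
```

```text
False
False 7.6083 [0.5707544 0.3030475 0.0041287] [-1.17886869 -0.78455247 -0.2657136 ] 0.7992359702041117
```

View pics/g3c.png

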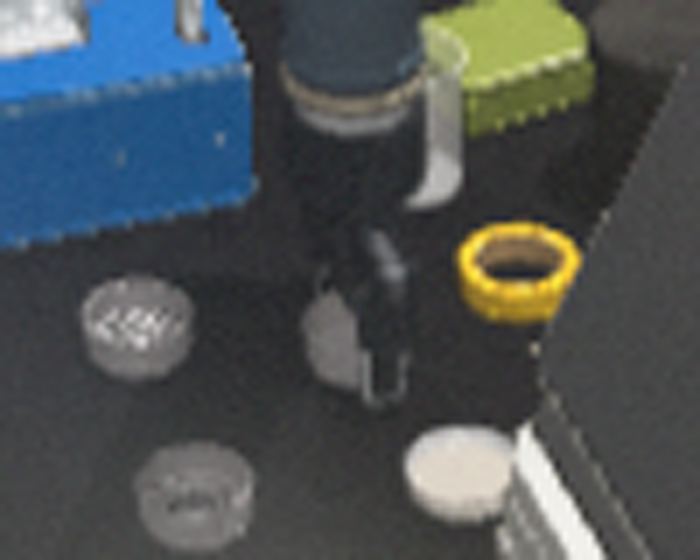

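```bash
cat >> h.py <<'E'
def snap(robot,n,c,hw,k,fn,avg=1):
    F=[robot.grab_frame(n) for _ in range(avg)];f=F[0]
    f["image"]=np.mean([q["image"] for q in F],0);u,v=map(int,proj(f,c));w,h=hw
    cv2.imwrite(fn,cv2.resize(f["image"][max(v-h,0):v+h,max(u-w,0):u+w,::-1].astype(np.uint8),None,fx=k,fy=k,interpolation=2))
    print(fn,"origin",max(u-w,0),max(v-h,0),"k",k);return f
E
python3 - <<'E'
from plant import robot
from h import *
x,y=P["pan"]
robot.move_straight([x,y,.0125],vel=.05)
robot.grip(0.0,strength=40)
s=robot.sense();print(s["opening"],s["tcp_pos"],s["wrist_force"])
robot.move_straight([x,y,.20],vel=.2)
s=robot.sense();print(s["opening"],s["wrist_force"],s["t"])
robot.goto([.45,.15,.22],U)
x,y=P["seat"]
robot.goto([x,y,.16],U)
robot.move_straight([x,y,.10],vel=.15)
s=robot.sense();print(s["tcp_pos"],s["tcp_rot"],s["wrist_force"],s["t"])
f=snap(robot,"side",(x,y,.09),(50,40),8,"pics/s1.png",3);np.savez("pics/s1.npz",**f)
f=snap(robot,"top",(x,y,.09),(50,40),8,"pics/t1.png",1)
E
```

```text
0.6926659240506032 [0.57097346 0.30319782 0.01302019] [-0.46941256 -0.78354073  4.6005782 ]
0.6920582097125387 [ 0.20179771 -0.30095302 -0.75260275] 9.2917
[ 0.43680975 -0.04600201  0.10060751] [ 3.14041492e+00 -6.73663946e-04  1.57324083e+00] [ 1.02326601 -0.00474974 -0.56190923] 11.4833
pics/s1.png origin 237 205 k 8
pics/t1.png origin 282 237 k 8
```

View pics/s1.png

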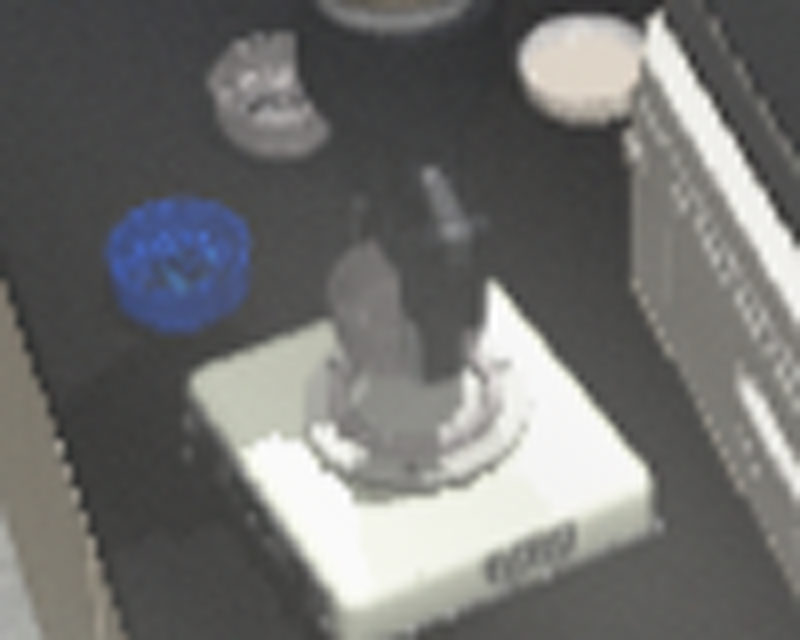

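View pics/t1.png

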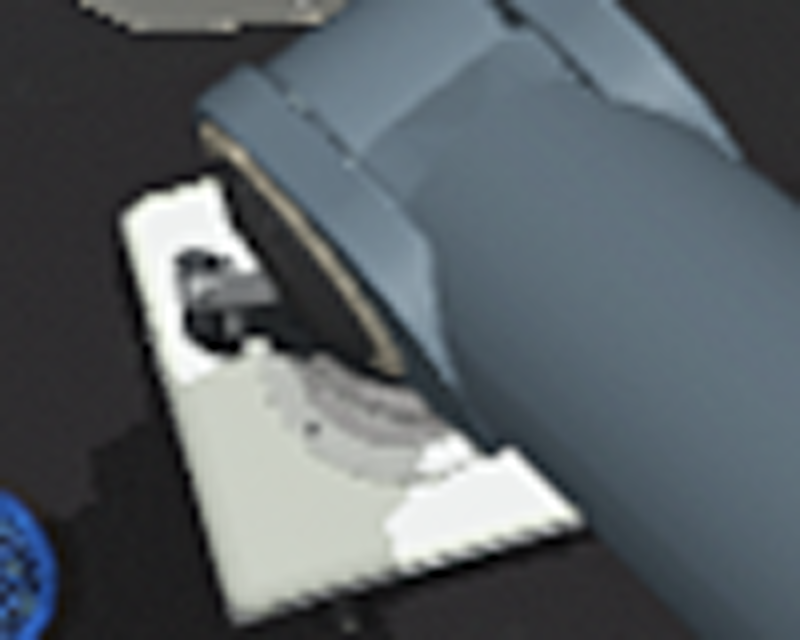

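```bash
python3 - <<'E'
from plant import robot
from fit import *
f=ld("pics/s1.npz");s=robot.sense();p=s["tcp_pos"];print(p,s["t"])
for bias in ((0,0),(0,-.002)):
    c=(p[0]+bias[0],p[1]+bias[1]);z0=p[2]-.0125
    o=outline(f,c,[(.03,z0+.028),(.03,z0+.006)])[:,0];print((o.min(0)-[237,205])*8+4,(o.max(0)-[237,205])*8+4)
    g=cv2.imread("pics/s1.png")
    for r,z,col in((.03,z0+.028,(0,0,255)),(.03,z0+.006,(0,0,255)),(.0235,z0,(0,255,255)),(.034,.06,(0,255,0))):
        cc=c if r<.034 else (.436+bias[0],-.0474+bias[1])
        Q=np.array([proj(f,(cc[0]+r*np.cos(t),cc[1]+r*np.sin(t),z)) for t in a]);cv2.polylines(g,[((Q-[237,205]+.5)*8).astype(np.int32)],True,col,1)
cv2.imwrite("pics/s1o.png",g[150:530,150:650])
E
```

```text
[ 0.43684956 -0.04722698  0.10094946] 11.6833
[331.35327148 228.22521973] [488.52978516 375.10290527]
[332.81933594 231.43029785] [490.13110352 378.52197266]
```

View pics/s1o.png

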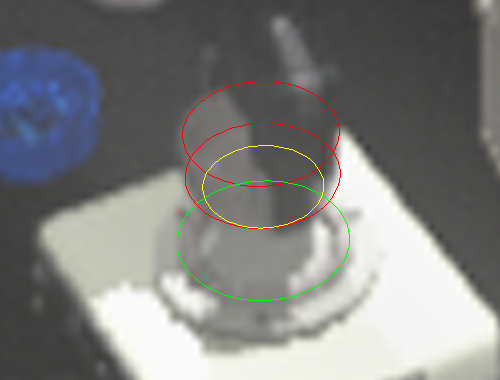

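```bash
python3 - <<'E'
from plant import robot
from h import *
x,y=P["seat"]
robot.move_straight([x,y,.078],vel=.1)
robot.sleep(.2)
w0=robot.sense()["wrist_force"]
r=robot.move_straight([x,y,.064],vel=.02,contact_N=6)
s=robot.sense();print(r,s["t"],s["tcp_pos"],np.array(s["wrist_force"])-w0,s["torque"])
E
```

```text
True 12.8167 [ 0.43633714 -0.04723969  0.06689666] [-1.28650086  0.37614564  6.99347393] [-0.11823298  0.19005466  0.00806222]
```

```bash
python3 - <<'E'
from plant import robot
from h import *
x,y=P["seat"]
robot.grip(.85)
robot.move_straight([x,y,.14],vel=.2)
robot.goto([.45,.15,.22],U)
print(robot.sense()["t"])
for n in("side","top"):
    f=snap(robot,n,(x,y,.06),(40,35),8,f"pics/p1{n}.png",4);np.savez(f"pics/p1{n}.npz",**f)
E
```

```text
14.4833
pics/p1side.png origin 248 217 k 8
pics/p1top.png origin 291 243 k 8
```

View pics/p1side.png

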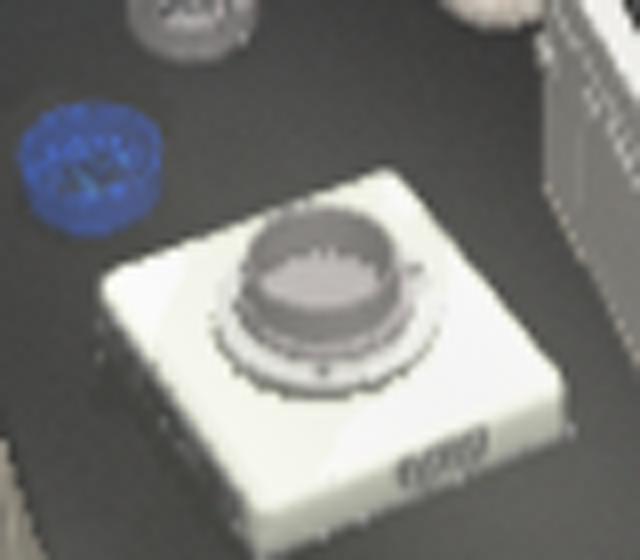

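View pics/p1top.png

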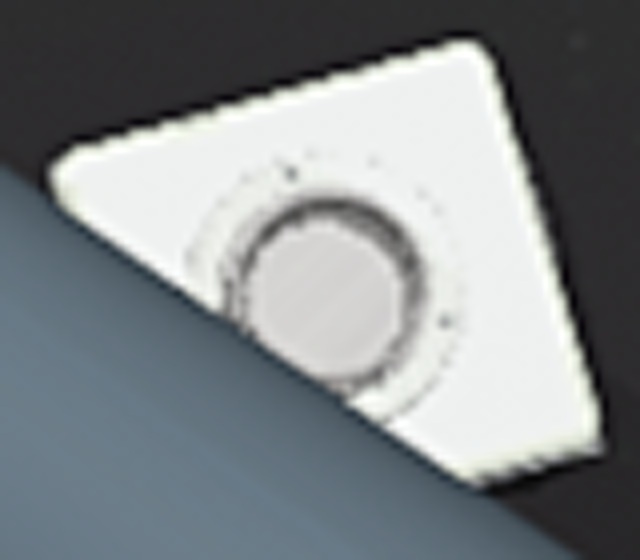

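```bash
cat >> h.py <<'E'
def pick(robot,n,z=.0125):
    x,y=P[n];robot.grip(.85)
    robot.goto([x,y,.10],U);robot.move_straight([x,y,z],vel=.1);robot.sleep(.15)
    print(robot.sense()["tcp_pos"])
    robot.grip(0.0,strength=40);s=robot.sense();print("grip",s["opening"],s["tcp_pos"],s["wrist_force"])
    robot.move_straight([x,y,.20],vel=.2);s=robot.sense();print("lift",s["opening"],s["t"]);return s
E
python3 - <<'E'
from plant import robot
from h import *
f=ld("pics/topA.npz");print(-f["R"].T@f["t"]);f=ld("pics/sideA.npz");print(-f["R"].T@f["t"])
pick(robot,"fine")
robot.goto([.45,.12,.45],U)
snap(robot,"side",(.45,.12,.45),(60,45),6,"pics/fs.png",3)
f=snap(robot,"top",(.45,.12,.45),(60,45),6,"pics/ft.png",1)
print(robot.sense()["t"])
E
```

```text
[0.27369621 0.00299289 1.26221293]
[ 0.1593865  -1.04083183  1.05125534]
[0.45836358 0.35014238 0.01319428]
grip 0.6938721384360689 [0.45836333 0.35009406 0.01346983] [-1.04259404 -1.00653703  4.51815176]
lift 0.696853055647903 18.55
pics/fs.png origin 211 69 k 6
pics/ft.png origin 182 204 k 6
20.0333
```

View pics/fs.png

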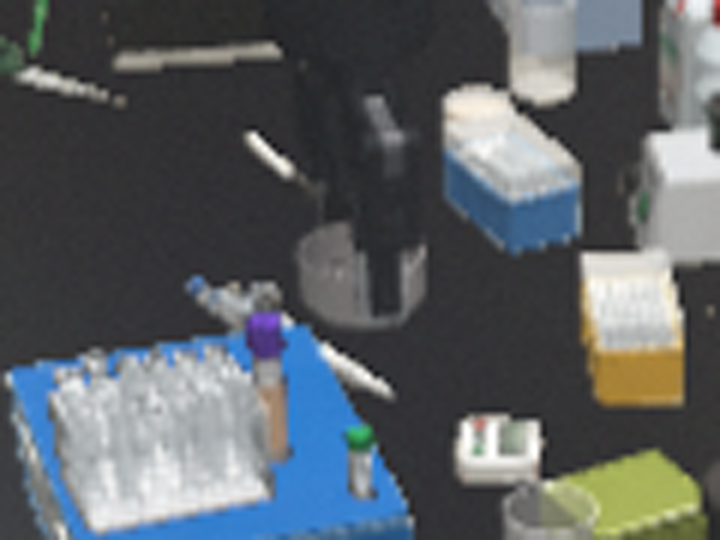

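View pics/ft.png

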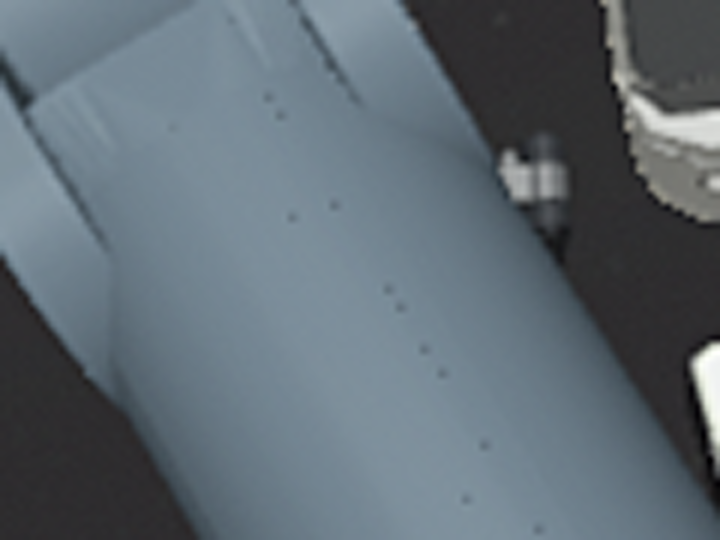

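```bash
cat >> h.py <<'E'
def place(robot,ztcp,dx=0,dy=0,F=6,o=U):
    x,y=P["seat"];x+=dx;y+=dy
    robot.goto([x,y,ztcp+.07],o);robot.move_straight([x,y,ztcp+.012],vel=.12);robot.sleep(.25)
    s=robot.sense();print("pre",s["tcp_pos"]);w0=np.array(s["wrist_force"])
    r=robot.move_straight([x,y,ztcp-.003],vel=.02,contact_N=F)
    s=robot.sense();print("contact",r,s["t"],s["tcp_pos"],np.array(s["wrist_force"])-w0,s["torque"],"expect z",ztcp)
E
python3 - <<'E'
from plant import robot
from h import *
robot.goto([.45,.12,.25],U)
place(robot,.076+.0134)
snap(robot,"side",(*P["seat"],.08),(40,35),8,"pics/pf.png",2)
E
```

```text
pre [ 0.43647997 -0.04744894  0.1020069 ]
contact True 23.1167 [ 0.43591707 -0.04746929  0.08935133] [-1.07627593  0.79645096  6.48526831] [-0.10121646  0.25113858  0.04231607] expect z 0.0894
pics/pf.png origin 247 213 k 8
```

View pics/pf.png

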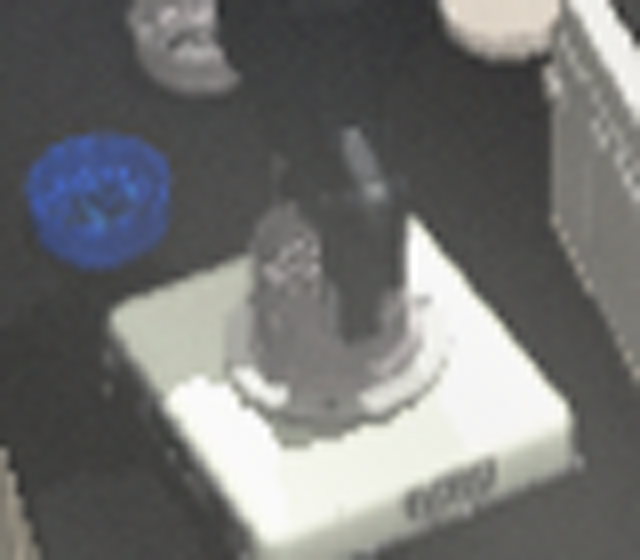

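```bash
python3 - <<'E'
from plant import robot
from h import *
x,y=P["seat"]
robot.grip(.85)
robot.move_straight([x,y,.17],vel=.2)
robot.goto([.47,.30,.20],U)
print(robot.sense()["t"])
for n in("side","top"):
    f=snap(robot,n,(x,y,.07),(40,35),8,f"pics/p2{n}.png",4)
    cv2.imwrite(f"pics/p2{n}full.png",f["image"][:,:,::-1])
E
python3 -c "
import cv2,numpy as np
cv2.imwrite('pics/p2.png',cv2.resize(np.hstack([cv2.imread('pics/p2side.png'),cv2.imread('pics/p2top.png')]),None,fx=.62,fy=.62))"
```

```text
25.375
pics/p2side.png origin 247 215 k 8
pics/p2top.png origin 292 243 k 8[ WARN:0@16.468] global loadsave.cpp:1063 imwrite_ Unsupported depth image for selected encoder is fallbacked to CV_8U.
```

View pics/p2.png

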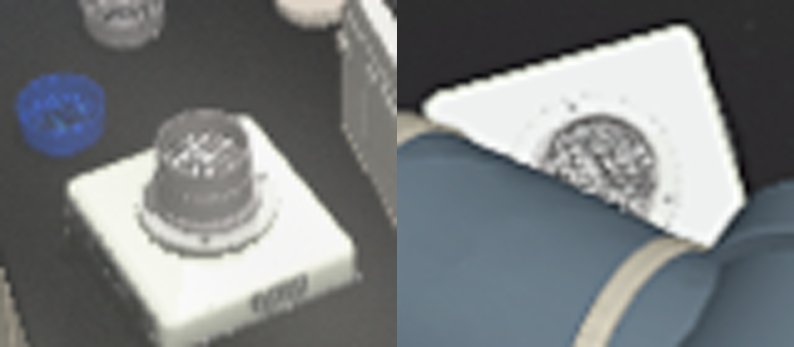

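```bash
python3 - <<'E'
from h import *
f=ld("pics/topA.npz");g=f["image"].mean(-1)
import itertools
for n,(x,y) in dict(A=P["fine"],B=P["medium"],blue=(.3778,.1018),coarse=P["coarse"]).items():
    u0,v0=proj(f,(x,y,.008));ui,vi=int(round(u0)),int(round(v0))
    v,u=np.mgrid[vi-10:vi+11,ui-10:ui+11];r=np.hypot(u-u0,v-v0);m=r<8.5
    W=np.array([atz(f,a,b,.008)[:2] for a,b in zip(u[m],v[m])])-[x,y]
    s=g[v[m],u[m]];k=np.cos(r[m]/8.5*np.pi/2);s=(s-np.average(s,weights=k))*k
    res={}
    # power at world frequency 1/p along each direction, best over yaw of the sum over both axes
    for p in (1.5,2.0,3.0,4.3,5.4,6.5,8,11):
        best=0
        for pp in p*np.linspace(.98,1.02,9):
          for t in np.radians(np.arange(0,90,1.)):
            d=np.array([[np.cos(t),np.sin(t)],[-np.sin(t),np.cos(t)]])
            q=np.abs(np.exp(2j*np.pi*(W@d.T)/(pp/1000)).T@s)**2
            best=max(best,min(q))
        res[p]=round(best/(s@s)/len(s),3)
    print(n,res)
E
```

```text
A {1.5: np.float64(0.026), 2.0: np.float64(0.011), 3.0: np.float64(0.005), 4.3: np.float64(0.012), 5.4: np.float64(0.003), 6.5: np.float64(0.003), 8: np.float64(0.008), 11: np.float64(0.008)}
B {1.5: np.float64(0.014), 2.0: np.float64(0.013), 3.0: np.float64(0.016), 4.3: np.float64(0.006), 5.4: np.float64(0.031), 6.5: np.float64(0.008), 8: np.float64(0.012), 11: np.float64(0.013)}
blue {1.5: np.float64(0.03), 2.0: np.float64(0.028), 3.0: np.float64(0.018), 4.3: np.float64(0.006), 5.4: np.float64(0.033), 6.5: np.float64(0.007), 8: np.float64(0.009), 11: np.float64(0.007)}
coarse {1.5: np.float64(0.047), 2.0: np.float64(0.081), 3.0: np.float64(0.096), 4.3: np.float64(0.004), 5.4: np.float64(0.005), 6.5: np.float64(0.001), 8: np.float64(0.012), 11: np.float64(0.108)}
```

The pitch spectrum settles it. The piece at (180,288) peaks at 1.5 mm, so it is the fine sieve. The one at (238,286) peaks at 5.4 mm, as does the blue look-alike, so it is the medium.

```bash
python3 - <<'E'
from plant import robot
from h import *
pick(robot,"medium")
place(robot,.098+.0134)
snap(robot,"side",(*P["seat"],.09),(40,35),8,"pics/pm.png",2)
E
```

```text
[0.44872894 0.19794464 0.01307272]
grip 0.6922129632834628 [0.44867313 0.19787018 0.01324264] [-0.20613157 -1.0812899   5.6186207 ]
lift 0.6915419646261597 29.15
pre [ 0.43647751 -0.0474734   0.12400141]
contact True 31.6083 [ 0.43597238 -0.04744452  0.11114823] [-0.37484907 -0.44909116  7.03818123] [-0.13514335  0.26763234 -0.04204635] expect z 0.1114
pics/pm.png origin 247 210 k 8
```

View pics/pm.png

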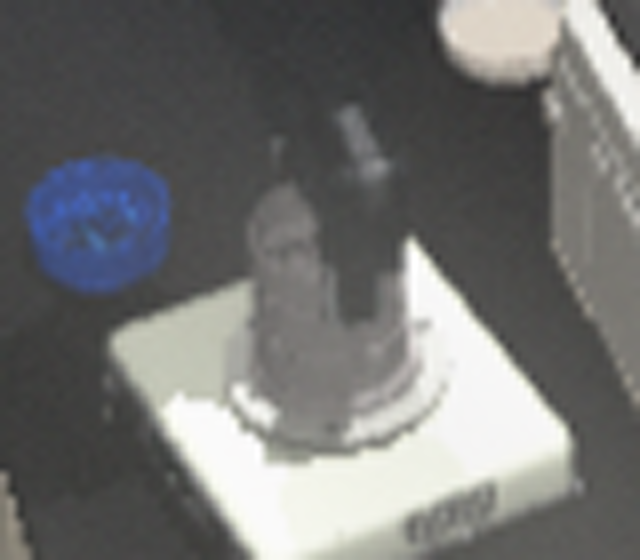

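```bash
python3 - <<'E'
from plant import robot
from h import *
x,y=P["seat"]
robot.grip(.85)
robot.move_straight([x,y,.20],vel=.2)
robot.goto([.43,-.20,.22],U)
f=snap(robot,"top",(x,y,.08),(40,35),8,f"pics/p3top.png",2)
pick(robot,"coarse")
f=snap(robot,"side",(x,y,.09),(40,35),8,f"pics/p3side.png",2)
print(robot.sense()["t"])
E
python3 -c "
import cv2,numpy as np
cv2.imwrite('pics/p3.png',cv2.resize(np.hstack([cv2.imread('pics/p3side.png'),cv2.imread('pics/p3top.png')]),None,fx=.62,fy=.62))"
```

```text
pics/p3top.png origin 292 242 k 8
[ 0.4319072  -0.25223648  0.01310173]
grip 0.6992777994155301 [ 0.43173188 -0.25222035  0.01331472] [-2.62455479 -0.06363697  5.44010975]
lift 0.6942330440523966 36.6917
pics/p3side.png origin 247 210 k 8
36.7917
```

View pics/p3.png

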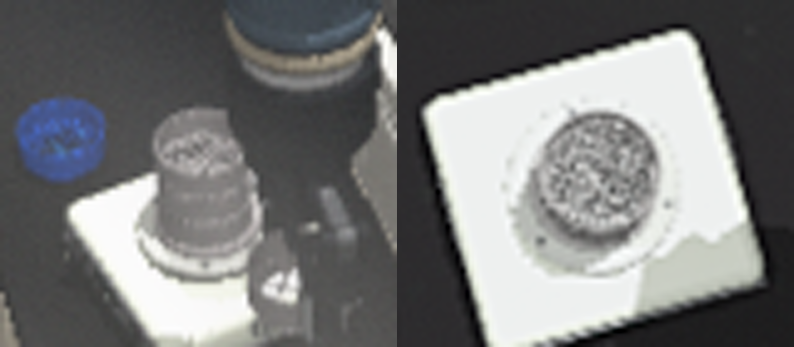

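```bash
python3 - <<'E'
from plant import robot
from h import *
place(robot,.120+.0133)
snap(robot,"side",(*P["seat"],.1),(40,35),8,"pics/pc.png",2)
E
```

```text
pre [ 0.43645624 -0.04751728  0.14590167]
contact True 39.1167 [ 0.43613875 -0.04738213  0.13320677] [-1.38790128  0.81197192  7.24074669] [-0.05584441  0.33252536 -0.09574952] expect z 0.1333
pics/pc.png origin 247 208 k 8
```

View pics/pc.png

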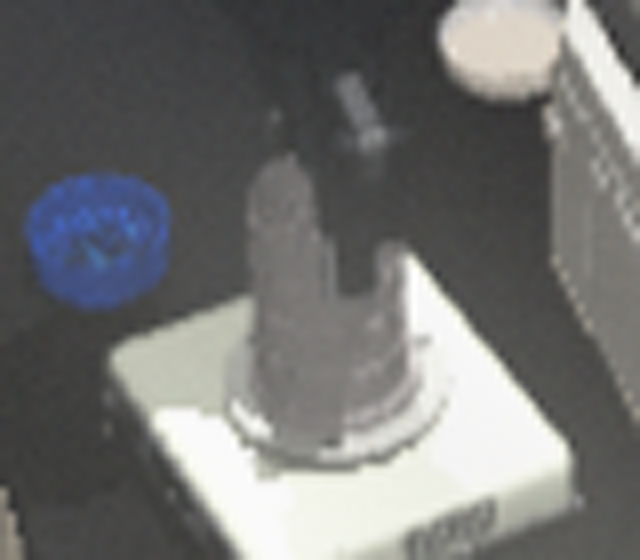

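```bash
python3 - <<'E'
from plant import robot
from h import *
x,y=P["seat"]
robot.grip(.85)
robot.move_straight([x,y,.22],vel=.2)
robot.goto([.42,-.25,.22],U)
x,y=P["lid"]
robot.grip(.6)
robot.goto([x,y,.10],U);robot.move_straight([x,y,.045],vel=.12)
r=robot.move_straight([x,y,.024],vel=.05,contact_N=5);robot.sleep(.15)
print(r,robot.sense()["tcp_pos"])
f=snap(robot,"side",(x,y,.03),(40,35),8,"pics/l1.png",2)
f=snap(robot,"top",(*P["seat"],.1),(40,35),8,"pics/l1t.png",2)
print(robot.sense()["t"])
E
python3 -c "
import cv2,numpy as np
cv2.imwrite('pics/l1b.png',cv2.resize(np.hstack([cv2.imread('pics/l1.png'),cv2.imread('pics/l1t.png')]),None,fx=.62,fy=.62))"
```

```text
False [ 0.40022199 -0.37875684  0.02422539]
pics/l1.png origin 272 309 k 8
pics/l1t.png origin 292 241 k 8
43.5167
```

View pics/l1b.png

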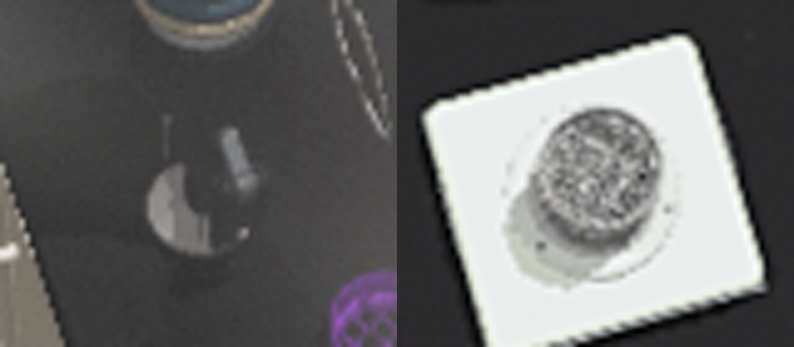

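```bash
python3 - <<'E'
from plant import robot
from h import *
x,y=P["lid"]
robot.grip(0.0,strength=45);s=robot.sense();print("grip",s["opening"],s["tcp_pos"],s["wrist_force"])
robot.move_straight([x,y,.22],vel=.2);s=robot.sense();print("lift",s["opening"],s["t"])
robot.goto([.42,-.20,.26],U)
x,y=P["seat"];robot.goto([x,y,.215],U);robot.sleep(.2)
print(robot.sense()["tcp_pos"])
f=snap(robot,"side",(x,y,.17),(45,40),8,"pics/l2.png",2);np.savez("pics/l2.npz",**f)
E
```

```text
grip 0.18910709106181559 [ 0.40017845 -0.37879767  0.0242308 ] [0.17503915 0.11143732 1.36238657]
lift 0.1881385256034389 45.0583
[ 0.43637272 -0.04915751  0.21501828]
pics/l2.png origin 241 186 k 8
```

View pics/l2.png

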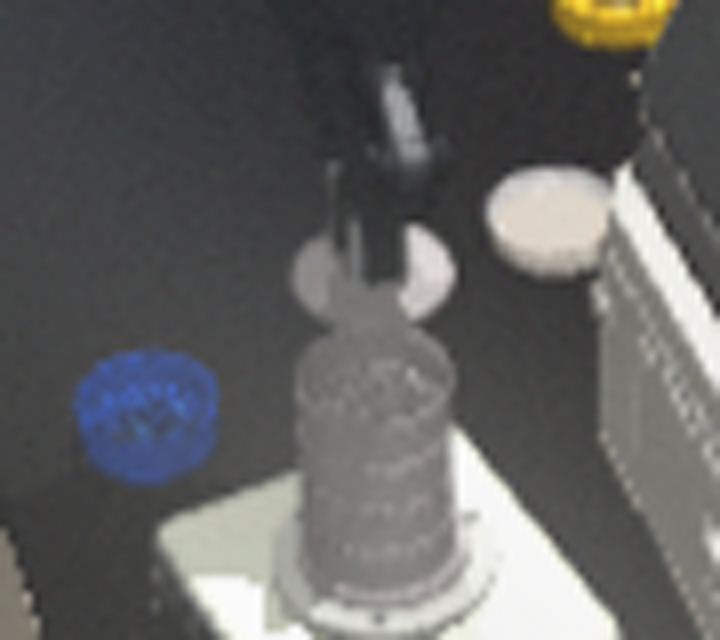

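```bash
python3 - <<'E'
from plant import robot
from h import *
place(robot,.1662,F=5)
snap(robot,"side",(*P["seat"],.12),(45,40),8,"pics/l3.png",2)
E
```

```text
pre [ 0.43645308 -0.04747201  0.17880406]
contact True 48.55 [ 0.43624283 -0.04730595  0.16603653] [-2.02334946 -0.40904727  8.06042752] [-0.07766277  0.24019227 -0.03755189] expect z 0.1662
pics/l3.png origin 242 198 k 8
```

View pics/l3.png

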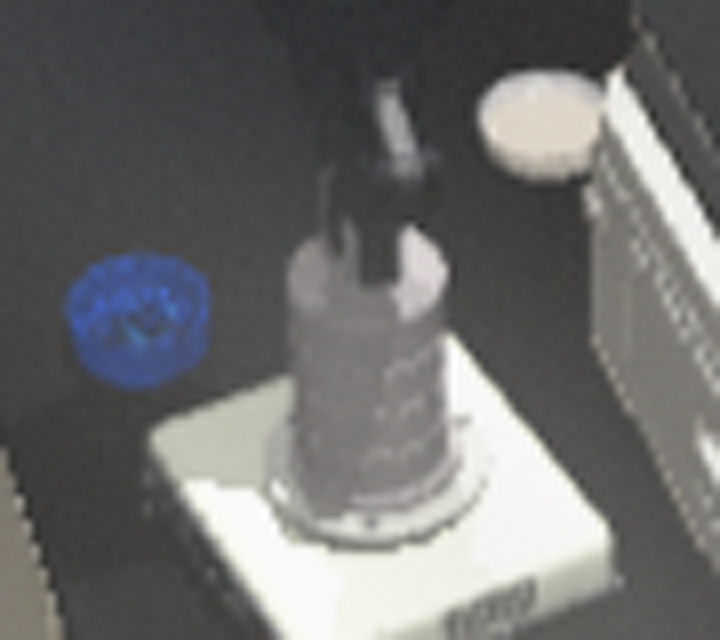

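Lid home at the expected height. I'll release, retreat and check.

```bash
python3 - <<'E'
from plant import robot
from h import *
x,y=P["seat"]
robot.grip(.6);robot.move_straight([x,y,.25],vel=.15)
robot.goto([.42,-.35,.30],U)
robot.sleep(.3)
for n in("side","top"):
    f=snap(robot,n,(x,y,.1),(40,40),8,f"pics/z{n}.png",4);cv2.imwrite(f"pics/zf{n}.png",f["image"][:,:,::-1].astype(np.uint8))
    W=world(f);d=np.hypot(W[...,0]-.436,W[...,1]+.0474)
    m=(d<.027)&(d>.013)&(W[...,2]>.13);q=W[m];A=np.c_[q[:,:2]-q[:,:2].mean(0),np.ones(len(q))]
    print(n,len(q),"disc z",np.median(q[:,2]),"tilt",np.linalg.lstsq(A,q[:,2],rcond=None)[0])
print(robot.sense()["t"])
E
python3 -c "
import cv2,numpy as np
cv2.imwrite('pics/z.png',cv2.resize(np.hstack([cv2.imread('pics/zside.png'),cv2.imread('pics/ztop.png')]),None,fx=.62,fy=.62))"
```

```text
pics/zside.png origin 247 203 k 8
side 115 disc z 0.15100241693016747 tilt [0.01324788 0.06238231 0.15075659]
pics/ztop.png origin 292 236 k 8
top 309 disc z 0.15107890655532363 tilt [0.00393891 0.01497612 0.1510931 ]
51.675
```

View pics/z.png

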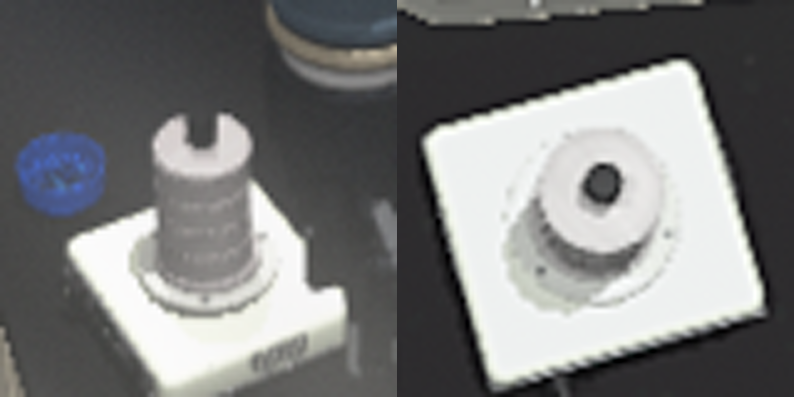

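View pics/zftop.png

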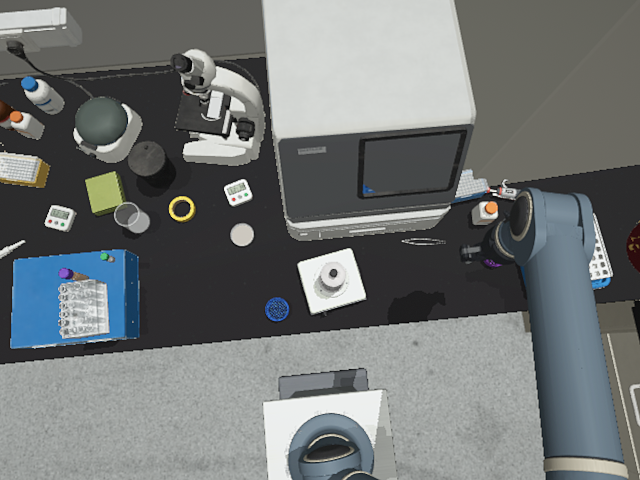

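```bash
python3 - <<'E'
from plant import robot
robot.close_job();print(robot.sense()["t"])
E
```

```text
the job is handed in; nothing more can be done
the job is handed in; nothing more can be done
```

The sieve stack is built on the shaker in the order asked (pan, fine, medium, coarse, lid), and I handed the job in at about 52 s of the 131 s allowed.

- **Seating:** Each piece was lowered slowly until a light contact of 6–8 N. All stopped within about 0.3 mm of the height expected for a fully seated piece.
- **Final pictures:** The stack looks straight and the lid flat. The beaker, bottle, petri dish, tape roll and both look-alikes are in their places.
- **Lid height:** Depth readings put the lid disc at 151 mm against 152 mm nominal. The depth reading of the ring was about 1 mm low in the same way.
- **Fine or medium:** The two sieves looked alike in the pictures. The mesh pitch settled it: 1.5 mm at (180,288) is the fine sieve and 5.4 mm at (238,286) is the medium. A close look at the fine sieve in the air was blocked by the arm and showed nothing.

**Checks that disagreed:**
- The two cameras differed by 2–4 mm in y, so I used their mean.
- Tilt of the lid from depth came out at about 0.9° from the top camera. The side camera gave 3.7°, on fewer points and with the knob hiding part of the disc. I took the lid as level because of its seating height and the pictures.

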